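# Set and lock the bench air regulator

### The job

Two air regulators stand on the dental bench; the one to set is the one with the sliding bare-metal fork lock. Turn its knob so that the pointer is on the black mark, then slide the fork fully home over the knob. Leave the knob of the plain regulator as it is.

Things in the scene. Friction and masses are not known exactly. Their poses are not given: they have to be found in the camera images.
- knob (a joint): Angle (rad) of the black knob to set. 0: its pointer is on the black line on the white dial plate, on the side away from the fork, and its bar lies along the fork's slide. Negative: it must still turn clockwise (from above) by that angle; positive: gone past. Starts between -1.35 and -0.65; stops at -1.9 and 0.6. Stiff (0.08 N m), stays where left.
- knob_grip (a point): Middle of the knob's bar grip, on its vertical turning axis, 74 mm above the bench. The bar (42 mm long, 14 mm wide) ends 10 mm above this point and stands on a disc 44 mm across whose top is 20 mm below it; the block's top is 34 mm below it. Turns with the knob: +x runs along the bar to its pointer end (white line on top), z up.
- lock_tab (a point): Grip point of the bare-metal fork: in its upright tab (24 mm along the slide, 14 mm wide), 14 mm below the tab's top, 22 mm above the fork, 92 mm above the bench. +x: slide direction, towards the knob axis. Two tines, 30 mm apart, reach 63 mm ahead and straddle the bar of a set knob. Tab to knob axis, level: 113 to 123 mm at the start, 48 mm at the home stop. Friction 3 N, stays.
- plain_pointer (a point): Pointer end, 21 mm from the axis, of the other regulator's knob, to be left alone. Both regulators are fixed grey painted blocks 110 mm wide, 220 mm long and 40 mm high with the same black knob and dial; this one has no fork.

How it is judged (in metres and radians):
On the way, in this order (a step that is already met when the one before it is completed fails the run):
1. the knob's pointer is on the mark, while the fork is still back (value of joint knob between -0.2 and 0.2 rad and horizontal distance between lock_tab and knob_grip above 0.1 m), for 0.2 s.
2. the fork is slid home over the knob (horizontal distance between lock_tab and knob_grip below 0.058 m), for 0.2 s.
At the end, for the whole second after the job is handed in: The knob's pointer is within 0.2 rad (11 degrees) of the mark, the fork is within 10 mm of its home stop (tab centre at most 58 mm from the knob's axis), and the plain regulator's pointer is within 6 mm of where it started (value of joint knob between -0.2 and 0.2 rad and horizontal distance between lock_tab and knob_grip below 0.058 m and distance of plain_pointer from where it was at the start of the episode below 0.006 m); the robot touches nothing.
It fails at once if the plain regulator's knob is turned (its pointer moved by more than 6 mm) (distance of plain_pointer from where it was at the start of the episode above 0.006 m).
It also fails if it takes over 42 s, if anything falls off the work surface, if the arm or the gripper's body presses on something with over 40 N, if the wrist force passes 120 N, or if a joint passes its speed limit or range.

### The arm

A 7-joint arm with a two-finger parallel gripper is mounted at the origin on the work surface. World frame = base frame: x ahead of the robot, y to its left, z up, the work surface at z = 0. Lengths are in m, angles in degrees, forces in N, time in s.
With the tool pointing down it reaches from about 0.425 to 0.875 m from the base axis. Payload 4.7 kg.
Tool frame: the origin (TCP) lies midway between the tips of the shut fingers; the grasp point (between the pads) lies 19 mm behind it; z points along the fingers, y is the line along which they close (so a half turn about z gives the same grasp; the last joint's range is limited). The gripper opens to 87 mm and grips with 3 to 60 N. Pads are 19 mm wide; open, the fingers measure 117 mm over their backs; the gripper's body (75 mm by 190 mm) begins 51 mm behind the grasp point.
Start: joints at [72.485, 18.392, -4.016, 83.108, 1.295, 78.541, -3.26], TCP at [0.204, -0.617, 0.223] pointing down, gripper open.
Joint ranges: [-163.93, 163.93], [-17.29, 119.83], [-79.2, 71.16], [3.27, 140.29], [-89.18, 269.18], [5.43, 117.66], [-154.24, 154.24]. Speed limits (degrees/s): [147.25, 147.25, 180, 180, 180, 180, 180].

### API

Orientations are given as [roll, pitch, yaw] about the fixed x, y, z axes, in that order (R = Rz(yaw) Ry(pitch) Rx(roll)).
In Python, from cell import env gives the robot as it stands.
- The arm moves only by the tool step_arm, never from a script. Its argument "moves" is a list of rows, each an object with "dp": the shift along the tool's x, y, z in mm, a list of three; "dr": the turn, a rotation vector about the tool's x, y, z in rad, a list of three; "fingers": the closure, from 0 (fully open) to 1 (shut). In form: [{"dp": [dx, dy, dz], "dr": [ax, ay, az], "fingers": fingers}, ...]. A call has exactly 5 rows; each row shifts and turns the commanded pose from where the row before left it, along the tool's axes as they then stand; what a row does not reach is not made up. A row lasts 1/8 s, in which the tool goes at most 62.5 mm and 10.7 degrees, less where a joint would pass 70% of its speed; a pose out of reach is approached as far as the arm can. A call with a gripper value outside its range is refused whole. The fingers move at their own pace and stop on an object; "squeeze" is the grip in N (left out, the last holds). Time passes only in rows, so rows that do not move let the fingers close, or fill a call up. It gives the time, the measured TCP pose, the force, the opening and the grip force at its end, in the units of the state.
- env.get_obs(): the state, without advancing time (a new reading comes with each control period).
- env.read_camera(name): name is "scene" or "side" or "wrist"; returns the picture (384x512x3 uint8, red, green, blue); there is no depth.
- env.camera_model(name): a dict with "fx", "fy", "cx", "cy" (pixels), "R" (3x3) and "t" (3): a world point X has camera coordinates R X + t. Camera axes: x right, y down, z forward; pixel columns grow to the right and rows downward; lengths in m; the calibration is good to about 2 mm. A picture is of the moment at which its call begins: read the wrist's pose just before it. camera_model takes no time and is no camera call; for the wrist camera it gives the pose at the moment of the call.
- env.sign_off(): hands the job in; it is judged then, once.
The state is a dict: "time_s": time; "qpos": joint angles; "joint_velocities": joint speeds; "effort": joint torques, N m; "tool_pos": TCP position; "tool_rot": TCP orientation; "force": force on the tool from outside, world axes, zero at the start; "wrist_torque": the same for the moment, N m; "grip_width": finger opening in m; "grasp_force": force on a finger pad.
Only numpy, scipy, OpenCV 4.12 (cv2) and the standard library are available. Lean on these libraries where they do the work, as an engineer would, in place of code of your own. Each camera call takes 0.05 s, during which the arm holds its last target. There are 200 camera calls.

## Working session

There is one attempt and no reset: what is moved stays moved. The work goes in short steps, Python scripts to look and compute and a tool call to move; the robot and the scene stay as the last step left them, time stands still between calls to the robot, and variables do not carry over. Pictures are saved under pics/ and viewed, at most 10 in all, crops included, and the job is handed in when it is done.

Besides the shell and the picture viewer there is one more tool, called as name([rows], argument=value, ...), one row to a line, values as JSON. step_arm: Moves the arm, as the interface text tells. Its arguments: {"type":"object","properties":{"moves":{"type":"array","items":{"type":"object","properties":{"dp":{"type":"array","items":{"type":"number"}},"dr":{"type":"array","items":{"type":"number"}},"fingers":{"type":"number"}}}},"squeeze":{"type":"number"}},"required":["moves"]}

```bash
mkdir -p pics; cat > h.py <<'E'
import numpy as np, cv2, json
from cell import env
def snap(c,fn):
    m=env.camera_model(c); im=env.read_camera(c)
    cv2.imwrite('pics/'+fn,im[:,:,::-1]); return m,im
def ray(m,u,v,z):
    R=np.array(m['R']);t=np.array(m['t']); C=-R.T@t
    d=R.T@np.array([(u-m['cx'])/m['fx'],(v-m['cy'])/m['fy'],1]); return C+d*(z-C[2])/d[2]
def proj(m,X):
    p=np.array(m['R'])@np.array(X)+np.array(m['t']); return m['fx']*p[0]/p[2]+m['cx'],m['fy']*p[1]/p[2]+m['cy']
E
python3 - <<'E'
from h import *
ims=[]
for c in ['scene','side']:
    m,im=snap(c,c+'0.png'); print(c,-np.array(m['R']).T@m['t']); ims.append(im)
cv2.imwrite('pics/both.png',cv2.resize(np.vstack(ims),None,fx=.78,fy=.78)[:,:,::-1])
o=env.get_obs();print(o['time_s'],o['tool_pos'],o['tool_rot'],o['grip_width'])
E
```

```text
scene [1.00045942 0.29471503 0.72985307]
side [0.07625588 0.485447   0.53524434]
0.1 [ 0.20414143 -0.61654171  0.2215432 ] [-1.79895993e+02  4.00445016e-03  1.83273962e+01] 0.08718351653184601
```

View pics/both.png

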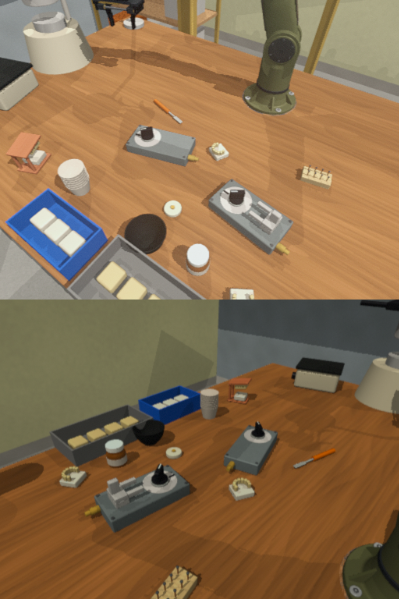

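The lower-right regulator in the scene view, around full-size pixel (320,275), has the fork. In the side view it is at about (180,245). I'll enlarge both.

```bash
python3 - <<'E'
from h import *
a=cv2.imread('pics/scene0.png')[220:330,255:385]; b=cv2.imread('pics/side0.png')[200:300,105:255]
a=cv2.resize(a,(650,550),interpolation=cv2.INTER_CUBIC);cv2.imwrite('pics/a.png',a)
b=cv2.resize(b,(750,500),interpolation=cv2.INTER_CUBIC);cv2.imwrite('pics/b.png',b)
E
```

```text
(no output)
```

View pics/a.png

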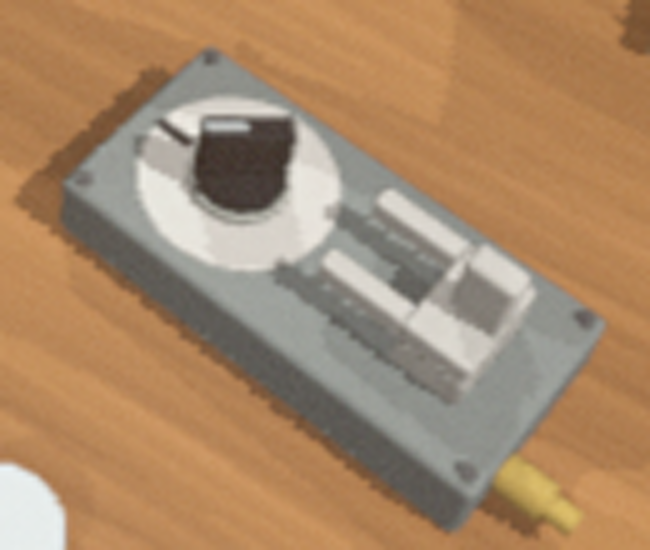

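View pics/b.png

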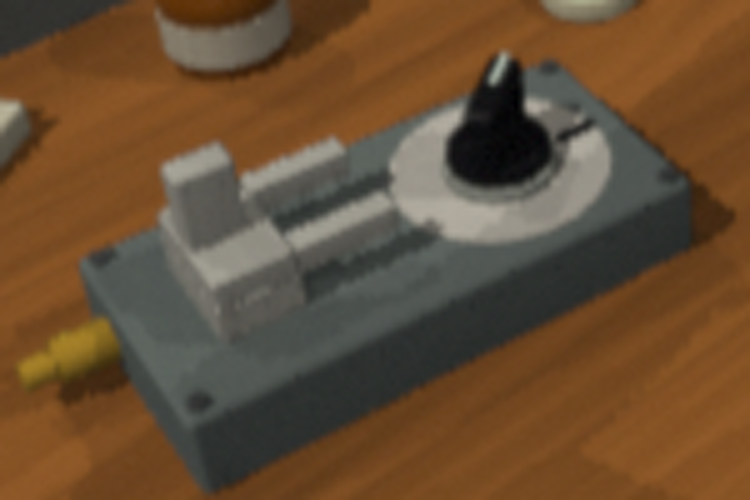

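The scene crop shows the block top corners at (210,48), (65,185), (450,500) and (605,320), the dial centre at about (240,183), and the bar top running from (201,124) to (295,124). The side crop shows the tab top at about (200,156) and the dial centre at (500,166).

```bash
python3 - <<'E'
from h import *
S=env.camera_model('scene');D=env.camera_model('side')
s=lambda u,v,z:ray(S,255+u/5,220+v/5,z)[:2]
d=lambda u,v,z:ray(D,105+u/5,200+v/5,z)[:2]
c=np.array([s(210,48,.04),s(65,185,.04),s(450,500,.04),s(605,320,.04)])
cd=np.array([d(80,262,.04),d(550,62,.04),d(690,195,.04),d(210,425,.04)])
for q in (c,cd):
  print(q.round(3).tolist(),q.mean(0).round(3),[round(float(np.linalg.norm(q[i]-q[(i+1)%4])),3) for i in range(4)],[round(float(np.degrees(np.arctan2(*(q[i]-q[(i+1)%4])[::-1]))),1) for i in range(4)])
print('dial',s(240,183,.042),d(500,166,.042))
print('barpts',s(201,124,.084),s(295,124,.084),'side line',d(505,58,.084),d(495,80,.084))
print('tab top s',s(503,268,.106),'d',d(200,156,.106))
print('mark',s(160,120,.042),s(190,142,.042),d(595,122,.042),d(557,140,.042))
# plain regulator
print('plain dial',ray(S,148/.78,141/.78,.042)[:2])
m,im=snap('wrist','w0.png')
E
```

```text
[[0.506, 0.095], [0.611, 0.079], [0.647, 0.286], [0.535, 0.307]] [0.575 0.192] [0.107, 0.209, 0.114, 0.214] [171.7, -99.8, -10.8, 82.1]
[[0.633, 0.293], [0.602, 0.081], [0.492, 0.1], [0.525, 0.303]] [0.563 0.194] [0.214, 0.112, 0.205, 0.109] [81.6, -9.6, -99.2, 174.8]
dial [0.56572961 0.14457319] [0.55976099 0.14405249]
barpts [0.57551718 0.1249789 ] [0.55189361 0.15871045] side line [0.57058457 0.12844561] [0.56190607 0.1406541 ]
tab top s [0.5809497  0.26364871] d [0.57903523 0.26057469]
mark [0.55691151 0.09713856] [0.55949931 0.11478317] [0.55343146 0.09728642] [0.55580921 0.1165271 ]
plain dial [ 0.53043276 -0.22495265]
```

The measurements agree with each other. The axis is at about (0.563, 0.143) and the tab at about (0.580, 0.262), so the level distance is 0.119. The slide heading is -98.6° and the bar heading is about -54.5°, which puts the knob at about -0.77. Next I'll plan the transit.

```bash
cat >> h.py <<'E'
from scipy.spatial.transform import Rotation as Ro
def plan(way,yaw0=None,p0=None):
    "way: list of (pos,yaw,n); prints rows dp(mm, tool axes) and dr z"
    o=env.get_obs(); p=np.array(o['tool_pos'] if p0 is None else p0); y=o['tool_rot'][2] if yaw0 is None else yaw0
    for P,Y,n in way:
        P=np.array(P); d=(P-p)/n; s=(Y-y)/n
        for i in range(n):
            R=Ro.from_euler('xyz',[180,0,y],degrees=True)
            print((R.inv().apply(d)*1000).round(1).tolist(),round(-np.radians(s),4)); y+=s
        p=P
E
python3 - <<'E'
from h import *
plan([([.50,-.26,.222],70,8),([.563,.143,.20],125.5,7)])
E
```

```text
[49.1, -30.7, -0.0] -0.1127
[52.3, -25.0, -0.0] -0.1127
[54.7, -18.9, -0.0] -0.1127
[56.5, -12.7, -0.0] -0.1127
[57.6, -6.2, -0.0] -0.1127
[57.9, 0.3, -0.0] -0.1127
[57.5, 6.8, -0.0] -0.1127
[56.4, 13.2, -0.0] -0.1127
[57.2, -11.2, 3.1] -0.1384
[58.2, -3.2, 3.1] -0.1384
[58.1, 4.8, 3.1] -0.1384
[56.9, 12.8, 3.1] -0.1384
[54.5, 20.5, 3.1] -0.1384
[51.2, 27.8, 3.1] -0.1384
[46.9, 34.6, 3.1] -0.1384
```

step_arm([
  {"dp": [49,-31,0],"dr": [0,0,-0.113],"fingers": 0},
  {"dp": [52,-25,0],"dr": [0,0,-0.113],"fingers": 0},
  {"dp": [55,-19,0],"dr": [0,0,-0.113],"fingers": 0},
  {"dp": [56.5,-12.7,0],"dr": [0,0,-0.113],"fingers": 0},
  {"dp": [57.6,-6.2,0],"dr": [0,0,-0.113],"fingers": 0},
])

```text
time_s: 0.78
tool_pos: [0.3897, -0.392, 0.2224]
tool_rot: [180.0, 0.0, 50.9]
force: [0.7, -0.4, -0.1]
grip_width: 0.0871
grasp_force: 0.0
```

step_arm([
  {"dp": [58,0,0],"dr": [0,0,-0.113],"fingers": 0},
  {"dp": [57.5,7,0],"dr": [0,0,-0.113],"fingers": 0},
  {"dp": [56,13,0],"dr": [0,0,-0.113],"fingers": 0},
  {"dp": [57,-11,3],"dr": [0,0,-0.138],"fingers": 0},
  {"dp": [58,-3,3],"dr": [0,0,-0.138],"fingers": 0},
])

```text
time_s: 1.4
tool_pos: [0.5175, -0.1432, 0.2161]
tool_rot: [-180.0, -0.0, 86.2]
force: [0.5, -0.2, -0.8]
grip_width: 0.0869
grasp_force: 0.0
```

```bash
python3 - <<'E'
from h import *
o=env.get_obs();print(o['time_s'],o['tool_pos'],o['tool_rot'])
plan([([.563,.143,.20],125.5,6)])
E
```

```text
1.4 [ 0.51746238 -0.14317851  0.21613343] [-1.79984285e+02 -1.43727195e-02  8.62037506e+01]
[48.1, 4.4, 2.7] -0.1143
[47.3, 9.9, 2.7] -0.1143
[45.8, 15.2, 2.7] -0.1143
[43.8, 20.3, 2.7] -0.1143
[41.2, 25.2, 2.7] -0.1143
[38.1, 29.7, 2.7] -0.1143
```

step_arm([
  {"dp": [48,4,2.7],"dr": [0,0,-0.114],"fingers": 0},
  {"dp": [47,10,2.7],"dr": [0,0,-0.114],"fingers": 0},
  {"dp": [46,15,2.7],"dr": [0,0,-0.114],"fingers": 0},
  {"dp": [44,20,2.7],"dr": [0,0,-0.114],"fingers": 0},
  {"dp": [30,20,2.7],"dr": [0,0,-0.114],"fingers": 0},
])

```text
time_s: 2.02
tool_pos: [0.5547, 0.0831, 0.2029]
tool_rot: [180.0, -0.0, 118.9]
force: [0.4, 0.1, 0.1]
grip_width: 0.0871
grasp_force: 0.0
```

```bash
python3 - <<'E'
from h import *
env.read_camera('wrist');env.read_camera('wrist')
o=env.get_obs();print(o['time_s'],o['tool_pos'],o['tool_rot'])
m,im=snap('wrist','w1.png'); json.dump({k:np.array(v).tolist() for k,v in m.items()},open('w1.json','w'))
cv2.imwrite('pics/w1b.png',cv2.resize(im,(800,600),interpolation=cv2.INTER_CUBIC)[:,:,::-1])
print(-np.array(m['R']).T@m['t'])
E
```

```text
2.125 [0.55434861 0.08633127 0.20277633] [ 1.79938409e+02 -1.67091660e-01  1.19115162e+02]
[0.51499449 0.1538041  0.36522312]
```

View pics/w1b.png

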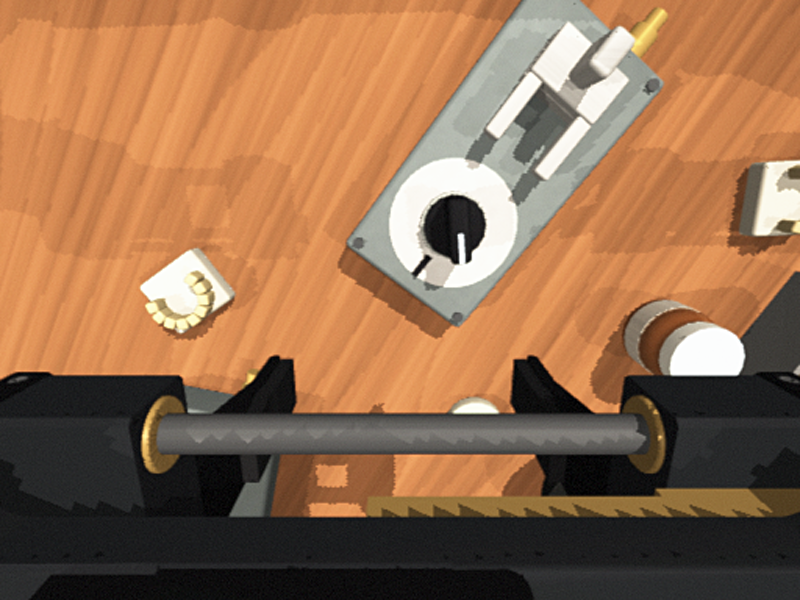

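The wrist view shows the dial centre at about (453,222), the white line from (460,234) to (461,264), the mark from (431,256) to (413,277), and the tab top at about (612,47).

```bash
python3 - <<'E'
from h import *
m=json.load(open('w1.json')); k=512/800
w=lambda u,v,z:ray(m,u*k,v*k,z)[:2]
a,b=w(460,234,.084),w(461,264,.084)
c=w(453,222,.042); t=w(612,47,.106);mk=w(422,266,.042)
ang=lambda v:np.degrees(np.arctan2(v[1],v[0]))
print('dial',c,'line',a,b,ang(b-a),'tip',b-21e-3*(b-a)/np.linalg.norm(b-a),'tab',t,np.linalg.norm(t-c),'slide',ang(c-t),'mark',ang(mk-c))
K=[.563,.143];
plan([([*K,.11],125.5,5),([*K,.060],125.5,5)])
E
```

```text
dial [0.56081881 0.14468582] line [0.56255805 0.14161751] [0.57304921 0.1255353 ] -56.88175744648871 tip [0.56157547 0.14312374] tab [0.57778414 0.2635927 ] 0.12011106652996544 slide -98.12001108439769 mark -95.200757724434
[9.7, 7.3, 18.5] -0.0233
[9.5, 7.5, 18.5] -0.0233
[9.3, 7.7, 18.5] -0.0233
[9.1, 7.9, 18.5] -0.0233
[8.9, 8.1, 18.5] -0.0233
[0.0, -0.0, 10.0] -0.0
[0.0, -0.0, 10.0] -0.0
[0.0, -0.0, 10.0] -0.0
[0.0, -0.0, 10.0] -0.0
[0.0, -0.0, 10.0] -0.0
```

step_arm([
  {"dp": [10,7.1,18.5],"dr": [0,0,-0.017],"fingers": 0},
  {"dp": [9.8,7.3,18.5],"dr": [0,0,-0.017],"fingers": 0},
  {"dp": [9.6,7.5,18.5],"dr": [0,0,-0.017],"fingers": 0},
  {"dp": [9.4,7.7,18.5],"dr": [0,0,-0.017],"fingers": 0},
  {"dp": [9.2,7.9,18.5],"dr": [0,0,-0.017],"fingers": 0},
])

```text
time_s: 2.8
tool_pos: [0.5628, 0.1419, 0.109]
tool_rot: [-180.0, -0.0, 123.5]
force: [1.0, 0.6, -0.7]
grip_width: 0.0869
grasp_force: 0.0
```

```bash
python3 - <<'E'
from h import *
env.read_camera('wrist');env.read_camera('wrist')
o=env.get_obs();print(o['time_s'],o['tool_pos'],o['tool_rot'],o['force'])
plan([([.5615,.1437,.060],124,4)])
E
```

```text
2.9 [0.56111025 0.14284176 0.10787223] [-1.79818044e+02 -1.67824625e-01  1.23648730e+02] [-0.40619458  0.47548635 -0.15662368]
[0.1, 0.2, 12.0] -0.0015
[0.1, 0.2, 12.0] -0.0015
[0.1, 0.2, 12.0] -0.0015
[0.1, 0.2, 12.0] -0.0015
```

step_arm([
  {"dp": [0,0.2,12],"dr": [0,0,0],"fingers": 0},
  {"dp": [0,0.2,12],"dr": [0,0,0],"fingers": 0},
  {"dp": [0,0.2,12],"dr": [0,0,0],"fingers": 0},
  {"dp": [0,0,11.5],"dr": [0,0,0],"fingers": 0},
  {"dp": [0,0,0],"dr": [0,0,0],"fingers": 0.3},
])

```text
time_s: 3.52
tool_pos: [0.5626, 0.141, 0.0618]
tool_rot: [-179.9, -0.0, 123.5]
force: [0.0, -0.4, -0.3]
grip_width: 0.0827
grasp_force: 0.0
```

step_arm([
  {"dp": [0,0,0],"dr": [0,0,0],"fingers": 0.7},
  {"dp": [0,0,0],"dr": [0,0,0],"fingers": 1},
  {"dp": [0,0,0],"dr": [0,0,0],"fingers": 1},
  {"dp": [0,0,0],"dr": [0,0,0],"fingers": 1},
  {"dp": [0,0,0],"dr": [0,0,0],"fingers": 1},
], squeeze=20)

```text
time_s: 4.15
tool_pos: [0.5634, 0.1414, 0.0631]
tool_rot: [180.0, 0.0, 123.5]
force: [0.3, 0.1, -0.4]
grip_width: 0.0351
grasp_force: 0.0
```

step_arm([
  {"dp": [0,0,2],"dr": [0,0,0],"fingers": 1},
  {"dp": [0,0,0],"dr": [0,0,0],"fingers": 1},
  {"dp": [0,0,0],"dr": [0,0,0],"fingers": 1},
  {"dp": [0,0,0],"dr": [0,0,0],"fingers": 1},
  {"dp": [0,0,0],"dr": [0,0,0],"fingers": 1},
])

```text
time_s: 4.78
tool_pos: [0.5646, 0.1423, 0.061]
tool_rot: [179.8, -0.0, 123.5]
force: [4.4, 3.8, -5.9]
grip_width: 0.0139
grasp_force: 20.0
```

step_arm([
  {"dp": [0,0,0],"dr": [0,0,0],"fingers": 1},
  {"dp": [0,0,0],"dr": [0,0,0.12],"fingers": 1},
  {"dp": [0,0,0],"dr": [0,0,0.12],"fingers": 1},
  {"dp": [0,0,0],"dr": [0,0,0.12],"fingers": 1},
  {"dp": [0,0,0],"dr": [0,0,0.12],"fingers": 1},
], squeeze=40)

```text
time_s: 5.4
tool_pos: [0.5639, 0.142, 0.061]
tool_rot: [179.9, -0.0, 95.8]
force: [1.5, 1.2, -1.5]
grip_width: 0.0137
grasp_force: 40.0
```

step_arm([
  {"dp": [0,0,0],"dr": [0,0,0.12],"fingers": 1},
  {"dp": [0,0,0],"dr": [0,0,0.12],"fingers": 1},
  {"dp": [0,0,0],"dr": [0,0,0.02],"fingers": 1},
  {"dp": [0,0,0],"dr": [0,0,0],"fingers": 1},
  {"dp": [0,0,0],"dr": [0,0,0],"fingers": 1},
])

```text
time_s: 6.02
tool_pos: [0.5635, 0.142, 0.061]
tool_rot: [180.0, -0.0, 81.1]
force: [2.3, 2.5, -2.2]
grip_width: 0.0137
grasp_force: 40.0
```

step_arm([
  {"dp": [0,0,0],"dr": [0,0,0],"fingers": 0.4},
  {"dp": [0,0,0],"dr": [0,0,0],"fingers": 0.4},
  {"dp": [0,0,0],"dr": [0,0,0],"fingers": 0.4},
  {"dp": [0,0,-12],"dr": [0,0,0],"fingers": 0.4},
  {"dp": [0,0,-30],"dr": [0,0,0],"fingers": 0.4},
])

```text
time_s: 6.65
tool_pos: [0.5624, 0.141, 0.1028]
tool_rot: [-179.8, 0.1, 81.1]
force: [0.7, 0.3, 0.0]
grip_width: 0.0503
grasp_force: 0.0
```

step_arm([
  {"dp": [0,0,-40],"dr": [0,0,0],"fingers": 0.4},
  {"dp": [-30,0,-40],"dr": [0,0,0],"fingers": 0.4},
  {"dp": [-30,0,0],"dr": [0,0,0],"fingers": 0.4},
  {"dp": [0,0,0],"dr": [0,0,0],"fingers": 0.4},
  {"dp": [0,0,0],"dr": [0,0,0],"fingers": 0.4},
])

```text
time_s: 7.28
tool_pos: [0.554, 0.0829, 0.1834]
tool_rot: [180.0, -0.0, 81.1]
force: [0.2, 0.2, 0.1]
grip_width: 0.0523
grasp_force: 0.0
```

```bash
python3 - <<'E'
from h import *
o=env.get_obs();print(o['time_s'],o['tool_pos'],o['tool_rot'])
m,im=snap('wrist','w2.png'); json.dump({k:np.array(v).tolist() for k,v in m.items()},open('w2.json','w'))
u,v=proj(m,[.571,.19,.06]); print(u,v)
cv2.imwrite('pics/w2b.png',cv2.resize(im,(800,600),interpolation=cv2.INTER_CUBIC)[:,:,::-1])
E
```

```text
7.275 [0.55401991 0.08293133 0.18341525] [ 1.79984910e+02 -3.28344567e-02  8.10878188e+01]
259.91295139071974 78.29080436479363
```

View pics/w2b.png

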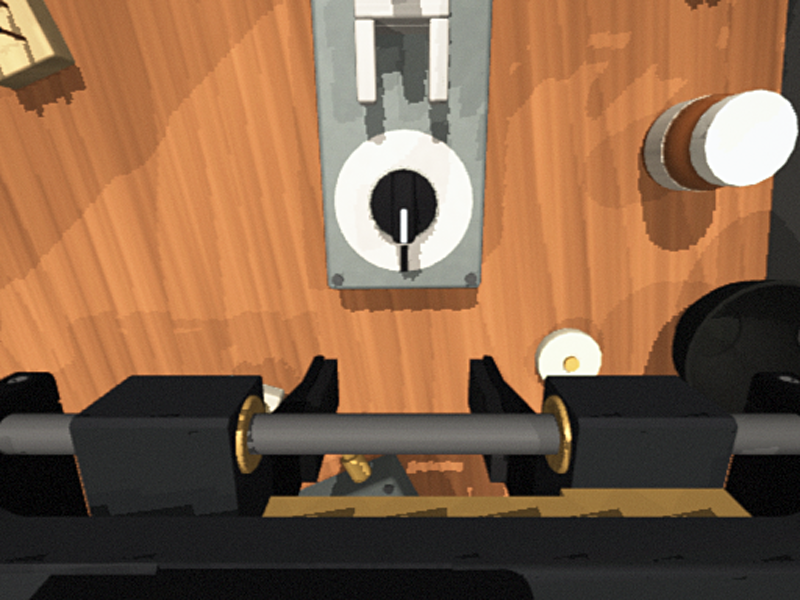

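The view shows the white pointer line, (403,209) to (403,242), pointing straight at the mark, (404,245) to (404,272). The tines at x≈366 and 438 are centred about the bar. Next I'll move to the tab.

```bash
python3 - <<'E'
from h import *
m=json.load(open('w2.json')); k=512/800
a=ray(m,402*k,60*k,.07);b=ray(m,403*k,209*k,.084);c=ray(m,403*k,242*k,.084);d=ray(m,403.5*k,200*k,.042);print(a,b,c,d)
T=[.5792,.262]
plan([([*T,.183],81.3,4),([*T,.13],81.3,2),([*T,.075],81.3,3)])
E
```

```text
[0.57344318 0.22107671 0.07      ] [0.56161487 0.14183904 0.084     ] [0.55866476 0.12301824 0.084     ] [0.56231643 0.14471198 0.042     ]
[45.1, -0.6, 0.0] -0.0007
[45.1, -0.6, 0.0] -0.0007
[45.1, -0.6, 0.0] -0.0007
[45.1, -0.5, 0.0] -0.0007
[0.0, -0.0, 26.5] -0.0
[0.0, -0.0, 26.5] -0.0
[0.0, -0.0, 18.3] -0.0
[0.0, -0.0, 18.3] -0.0
[0.0, -0.0, 18.3] -0.0
```

step_arm([
  {"dp": [45,-0.6,0],"dr": [0,0,0],"fingers": 0.4},
  {"dp": [45,-0.6,0],"dr": [0,0,0],"fingers": 0.4},
  {"dp": [45,-0.6,0],"dr": [0,0,0],"fingers": 0.4},
  {"dp": [45,-0.5,0],"dr": [0,0,0],"fingers": 0.4},
  {"dp": [0,0,26],"dr": [0,0,0],"fingers": 0.4},
])

```text
time_s: 7.95
tool_pos: [0.5789, 0.2686, 0.1586]
tool_rot: [179.9, -0.4, 81.6]
force: [-0.1, -0.1, -0.7]
grip_width: 0.0519
grasp_force: 0.0
```

step_arm([
  {"dp": [0,0,26],"dr": [0,0,0],"fingers": 0.4},
  {"dp": [0,0,18],"dr": [0,0,0],"fingers": 0.4},
  {"dp": [0,0,18],"dr": [0,0,0],"fingers": 0.4},
  {"dp": [0,0,18],"dr": [0,0,0],"fingers": 0.4},
  {"dp": [0,0,0],"dr": [0,0,0],"fingers": 0.4},
])

```text
time_s: 8.57
tool_pos: [0.5788, 0.2597, 0.0753]
tool_rot: [-179.9, 0.1, 81.1]
force: [0.1, -0.4, 0.2]
grip_width: 0.0526
grasp_force: 0.0
```

step_arm([
  {"dp": [0,0,0],"dr": [0,0,0],"fingers": 1},
  {"dp": [0,0,0],"dr": [0,0,0],"fingers": 1},
  {"dp": [0,0,0],"dr": [0,0,0],"fingers": 1},
  {"dp": [0,0,0],"dr": [0,0,0],"fingers": 1},
  {"dp": [0,0,0],"dr": [0,0,0],"fingers": 1},
], squeeze=20)

```text
time_s: 9.2
tool_pos: [0.5807, 0.2601, 0.0773]
tool_rot: [179.9, -0.0, 81.1]
force: [2.3, -0.9, -0.8]
grip_width: 0.0141
grasp_force: 20.0
```

step_arm([
  {"dp": [-12,0,0],"dr": [0,0,0],"fingers": 1},
  {"dp": [-12,0,0],"dr": [0,0,0],"fingers": 1},
  {"dp": [-12,0,0],"dr": [0,0,0],"fingers": 1},
  {"dp": [-12,0,0],"dr": [0,0,0],"fingers": 1},
  {"dp": [-12,0,0],"dr": [0,0,0],"fingers": 1},
])

```text
time_s: 9.82
tool_pos: [0.5721, 0.2017, 0.0773]
tool_rot: [179.8, -0.2, 81.1]
force: [5.3, 3.4, -3.6]
grip_width: 0.0136
grasp_force: 20.0
```

step_arm([
  {"dp": [-4,0,0],"dr": [0,0,0],"fingers": 1},
  {"dp": [-4,0,0],"dr": [0,0,0],"fingers": 1},
  {"dp": [-2,0,0],"dr": [0,0,0],"fingers": 1},
  {"dp": [0,0,0],"dr": [0,0,0],"fingers": 1},
  {"dp": [0,0,0],"dr": [0,0,0],"fingers": 1},
])

```text
time_s: 10.45
tool_pos: [0.5706, 0.1915, 0.0773]
tool_rot: [179.8, -0.1, 81.1]
force: [4.8, 1.4, -3.6]
grip_width: 0.014
grasp_force: 20.0
```

step_arm([
  {"dp": [-1,0,0],"dr": [0,0,0],"fingers": 1},
  {"dp": [-1,0,0],"dr": [0,0,0],"fingers": 1},
  {"dp": [-1,0,0],"dr": [0,0,0],"fingers": 1},
  {"dp": [0,0,0],"dr": [0,0,0],"fingers": 1},
  {"dp": [0,0,0],"dr": [0,0,0],"fingers": 1},
])

```text
time_s: 11.08
tool_pos: [0.5702, 0.1889, 0.0773]
tool_rot: [179.8, -0.1, 81.1]
force: [6.1, 2.5, -3.9]
grip_width: 0.0139
grasp_force: 20.0
```

step_arm([
  {"dp": [-1,0,0],"dr": [0,0,0],"fingers": 1},
  {"dp": [-1,0,0],"dr": [0,0,0],"fingers": 1},
  {"dp": [-1,0,0],"dr": [0,0,0],"fingers": 1},
  {"dp": [0,0,0],"dr": [0,0,0],"fingers": 1},
  {"dp": [0,0,0],"dr": [0,0,0],"fingers": 1},
])

```text
time_s: 11.7
tool_pos: [0.57, 0.1878, 0.0773]
tool_rot: [179.8, -0.3, 81.1]
force: [7.7, 5.5, -6.3]
grip_width: 0.0139
grasp_force: 20.0
```

The last push moved only 1 mm of the 3 mm commanded while the force rose, so the fork is at the stop. I'll release, lift and check.

step_arm([
  {"dp": [0,0,0],"dr": [0,0,0],"fingers": 0.5},
  {"dp": [0,0,0],"dr": [0,0,0],"fingers": 0.5},
  {"dp": [0,0,0],"dr": [0,0,0],"fingers": 0.5},
  {"dp": [0,0,-12],"dr": [0,0,0],"fingers": 0.5},
  {"dp": [0,0,-30],"dr": [0,0,0],"fingers": 0.5},
])

```text
time_s: 12.32
tool_pos: [0.5669, 0.1847, 0.1188]
tool_rot: [-179.8, 0.1, 81.1]
force: [0.1, -0.7, -0.2]
grip_width: 0.0429
grasp_force: 0.0
```

step_arm([
  {"dp": [0,0,-30],"dr": [0,0,0],"fingers": 0.5},
  {"dp": [-40,0,-40],"dr": [0,0,0],"fingers": 0.5},
  {"dp": [-50,0,0],"dr": [0,0,0],"fingers": 0.5},
  {"dp": [-15,0,0],"dr": [0,0,0],"fingers": 0.5},
  {"dp": [0,0,0],"dr": [0,0,0],"fingers": 0.5},
])

```text
time_s: 12.95
tool_pos: [0.5517, 0.0806, 0.1894]
tool_rot: [180.0, 0.0, 80.9]
force: [0.7, 0.7, -0.2]
grip_width: 0.0432
grasp_force: 0.0
```

```bash
python3 - <<'E'
from h import *
o=env.get_obs();print(o['time_s'],o['tool_pos'],o['force'])
m,im=snap('wrist','w3.png'); json.dump({k:np.array(v).tolist() for k,v in m.items()},open('w3.json','w'))
cv2.imwrite('pics/w3b.png',cv2.resize(im,(800,600),interpolation=cv2.INTER_CUBIC)[:,:,::-1])
E
```

```text
12.95 [0.55166691 0.08060708 0.18942986] [ 0.67849597  0.7304595  -0.15564628]
```

View pics/w3b.png

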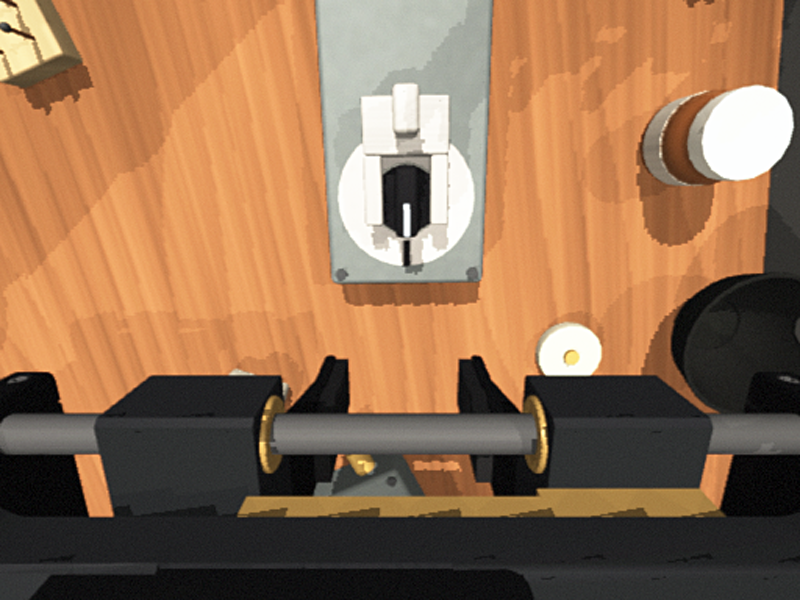

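The fork straddles the bar, the pointer line (406,204) to (406,236) is on the mark, and the tab top is at about (405,96). I'll check the distance and then hand in.

```bash
python3 - <<'E'
from h import *
m=json.load(open('w3.json')); k=512/800
ps=[ray(m,405*k,v*k,.106)[:2] for v in (83,96,110)]
d=ray(m,406*k,236*k,.084)[:2]; K=np.array([.562,.144])
r=[np.linalg.norm(p-K) for p in ps];print(r,d)
if r[1]<.054: print(env.sign_off())
E
```

```text
[np.float64(0.05812540916782569), np.float64(0.05216467701376799), np.float64(0.045642169464083414)] [0.55866171 0.12303708]
the job is handed in; nothing more can be done
None
```

The knob's pointer is on the black mark and the fork is slid to its home stop (tab measured about 50 mm from the knob axis); I never went near the plain regulator's knob, and the job was handed in at about 13 s, with no verdict returned.

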